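# Clamp a bevel gear: swing in the C-washer, spin down the wing nut

### The arm

A 6-joint arm with a two-finger parallel gripper is mounted at the origin on the work surface. World frame = base frame: x ahead of the robot, y to its left, z up, the work surface at z = 0. Lengths are in m, angles in rad, forces in N, time in s.
With the tool pointing down it reaches from about 0.35 to 0.85 m from the base axis. Payload 8.1 kg.
Tool frame: the origin (TCP) lies at the very end of the fingers, on their centre line; the grasp point (between the pads) lies 19 mm behind it; z points along the fingers, y is the direction in which the jaws open and shut (so a half turn about z gives the same grasp; the last joint's range is limited). The gripper opens to 93 mm and grips with 3 to 60 N. Pads are 15 mm wide; open, the fingers measure 128 mm over their backs; the gripper's body (75 mm by 188 mm) begins 65 mm behind the grasp point.
Start: joints at [-1.261, 0.13, 1.488, -0, 1.523, -0.085], TCP at [0.231, -0.554, 0.219] pointing down, gripper open.
Joint ranges: [-2.96, 2.96], [-0.89, 2.26], [0.02, 2.5], [-1.34, 4.48], [0, 2.73], [-2.66, 2.66]. Speed limits (rad/s): [2.39, 2.39, 2.79, 3.14, 3.14, 3.14].

### API

Orientations are given as a rotation vector (axis times angle).
In Python, from plant import robot gives the robot as it stands.
- The arm moves only by the tool jog_arm, never from a script. Its argument "commands" is a list of rows, each a list of 3 entries, a list of its own where there are three numbers: the shift along the world's x, y, z scaled (see below), then the turn, a rotation vector about the world's x, y, z scaled (see below), then the closure, from -1 (fully open) to 1 (shut), so that 0 is half open. In form: [[[tx, ty, tz], [ax, ay, az], hand], ...]. A call has 1 to 10 rows; each row is the pose to reach, as a shift and turn from the pose measured when the call began, turning the shorter way round; what a row does not reach only later rows make up. The controller multiplies each number of a shift by 0.6 m and each number of a turn by 2 pi rad. A row lasts 1/8 s, in which the tool goes at most 62.5 mm and 10.7 degrees, less where a joint would pass 70% of its speed; a pose out of reach is approached as far as the arm can. A call with a number of a shift or a turn outside -1 to 1 is refused whole. A call with a gripper value outside its range is refused whole. The fingers move at their own pace and stop on an object; "newtons" is the grip in N (left out, the last holds). Time passes only in rows, so rows that repeat a pose let the fingers close. It gives the time, the measured TCP pose, the force and the opening at its end, in the units of the state.
- robot.read_state(): the state, without advancing time (a new reading comes with each control period).
- robot.read_camera(name): name is "scene" or "top" or "wrist"; returns a dict with "pixels" (480x640x3 uint8, red, green, blue), "fovy" (degrees; the focal length in pixels is half the picture's height over the tangent of half this angle, whatever the lens; pixels are square), "cx", "cy" (the principal point, pixels), "rvec" (rotation vector, rad) and "tvec" (3), from world to camera coordinates, as OpenCV has them; the wrist camera has in their place "tool_from_camera" (4x4, takes a point from camera to tool coordinates, whose origin is the TCP and whose axes are the flange's). Camera axes: x right, y down, z forward; pixel columns grow to the right and rows downward; lengths in m; the calibration is good to about 2 mm. A picture is of the moment at which its call begins: read the wrist's pose just before it. There is no depth.
- robot.close_job(): hands the job in, once; it reports no verdict.
Trained networks look in the newest picture that a camera, given by its name, has taken for a name from the list of things; names that differ only in an ending like _2 or _b are one class to them, and where a whole thing is asked for, a point or a joint stands for the part that bears it (a point fixed in the world has none). Each returns a list of dicts, best first, with "p" (0 to 1); they miss things now and then, are a little off and sometimes report something else, mostly with a low value. They report only what shows in the picture. A call takes as long as a camera call. They do not tell look-alikes from the thing itself.
- robot.trace(camera, name): "pixels" (480x640 bool, what is visible of it) and "uv" ([column, row] in pixels, amid what is visible of it).
The state is a dict: "t": time; "q": joint angles; "dq": joint speeds; "joint_torque": joint torques, N m; "tool_pos": TCP position; "orientation": TCP orientation; "force": force on the tool from outside, world axes, zero at the start; "wrist_torque": the same for the moment, N m; "opening": finger opening in m.
Only numpy, scipy, OpenCV 4.12 (cv2) and the standard library are available. Lean on these libraries where they do the work, as an engineer would, in place of code of your own. Each camera call takes 0.05 s, during which the arm holds its last target.

### The job

Clamp the bevel gear in the bench fixture, pushing with the fingertips only: first push the swing C-washer round until its slot is fully home on the stud under the raised wing nut, then push the nut's wings round clockwise (seen from above), stroke after stroke, until the nut has run right down and stops finger-tight on the washer. Do not pinch the wing nut, do not lift or shift the gear, and leave the other things on the bench where they are.

Things in the scene. Friction and masses are not known exactly. Their poses are not given: they have to be found in the camera images.
- fixture: Gear-clamping fixture fixed to the bench: grey base plate 170 x 200 x 18 mm, upright 16 mm stud, pivot pillar at fixture (0, +78 mm). Origin on the bench top (z = 0) below the stud, z up; place and yaw vary. Heights above the bench: gear top 57 mm, washer 58.5 to 70.5 mm, pillar's screw head (21 mm wide) up to 78 mm, stud end 95 mm.
- stud_top (a point): Centre of the stud's upper end, 95 mm high, on the axis of stud, nut and gear. Axes as the fixture's.
- washer_pivot (a point): On the washer's upright pivot axis, at mid-thickness of the washer (64.5 mm high). Axes as the fixture's; the stud axis is 78 mm from here towards the fixture's -y.
- washer_back (a point): Point on the washer's outer rim, mid-thickness, right behind the closed end of its slot: the place to push. Turns with the washer; its x axis points through the washer's centre (41 mm on) and out of the slot's mouth, the way to push. The steel washer is a disc 82 mm across, 12 mm thick, with a 17 mm slot, on an arm; its centre is 78 mm from the pivot axis.
- c_washer (a joint): Swing of the C-washer (rad): 0 is fully home (slot end on the stud, a hard stop), positive is swung out to the fixture's -x side, clockwise from above; pushing home turns it anticlockwise. Starts at 0.8 to 1.4, needs about 1.5 N behind the slot and stays where it is left. It passes 1.5 mm above the gear.
- wings (a point): Centre of the brass nut's wings on the stud axis, 21 mm above the nut's underside; turns and sinks with the nut. Its x axis runs along the wings, one each way. Each wing is an upright ear 7 mm thick, 11 to 31 mm from the axis and 10 to 32 mm above the underside; hub 29 mm across, top at 17 mm. Underside 70.5 mm above the bench when seated, 2 mm more per turn of slack.
- wing_nut (a joint): Turn of the wing nut (rad), growing clockwise seen from above (tightening): 0 is finger-tight on the washer, a hard stop; negative is the turn still to go. Starts loose, -6.2 to -3.2; at 0 the wings lie along the fixture's x axis. Turns freely (about 0.025 N m), hardly coasts, stays where it is left.
- gear_top (a point): Centre of the top face of the bevel gear on the fixture (loose on the spigot, 1.5 kg, dark steel, 124 mm over the teeth, bore 66 mm, 27 mm high, top face 88 mm across), 57 mm above the bench.
- cutter_mid (a point): Centre of a loose black toothed cone cutter, 75 mm across and 43 mm high, standing on the bench: leave it.
- bottle_mid (a point): Centre of a loose grey oil bottle with a red cap, 54 mm across and 125 mm high, standing on the bench: leave it.
- spanner: Loose steel spanner, 190 mm long, lying along its x axis: leave it.
- deburr_brush: Loose brush, 170 mm long, lying along its x axis: leave it.
There are look-alikes about, which are no part of the job. There is more than one size of the part that bears gear_top; the job needs the largest.

How it is judged:
By the outcome, as a careful person would: the job done as asked, in the order asked, and still so for the second after the job is handed in, with the robot touching nothing.
It also fails if it takes over 64 s, if anything falls off the work surface, if the arm or the gripper's body presses on something with over 40 N, if the wrist force passes 120 N, or if a joint passes its speed limit or range.

## Working session

There is one attempt and no reset: what is moved stays moved. The work goes in short steps, Python scripts to look and compute and a tool call to move; the robot and the scene stay as the last step left them, time stands still between calls to the robot, and variables do not carry over. Pictures are saved under pics/ and viewed, and the job is handed in when it is done.

Besides the shell and the picture viewer there is one more tool, called after ">>>" as name([rows], argument=value, ...), one row to a line, values as JSON. jog_arm: Moves the arm, as the interface text tells. Shifts and turns lie within -1 to 1; 1 stands for 0.6 m of shift or 2 pi rad of turn. Its arguments: {"type":"object","properties":{"commands":{"type":"array"},"newtons":{"type":"number"}},"required":["commands"]}

```bash
ls; mkdir -p pics; python3 - <<'E'
from plant import robot
import cv2
s=robot.read_state();print(s)
for c in("scene","top","wrist"):
    r=robot.read_camera(c);cv2.imwrite(f"pics/{c}0.png",r["pixels"][:,:,::-1]);print(c,{k:v for k,v in r.items() if k!="pixels"})
E
```

```text
pics
{'t': 0.0, 'q': array([-1.26138986e+00,  1.31178827e-01,  1.48924465e+00,  1.02600759e-05,
        1.52296441e+00, -8.53881797e-02]), 'dq': array([ 4.09551197e-04,  1.31102592e-03, -3.02713559e-04, -3.92532890e-05,
       -1.22377567e-03,  5.15290190e-04]), 'joint_torque': array([-2.30704300e-04, -5.59832132e+01, -4.91760314e+01,  7.68470066e-02,
        3.55387141e-02, -1.65400870e-04]), 'tool_pos': array([ 0.23063553, -0.55331196,  0.21759589]), 'orientation': array([-3.07883363e+00, -6.15771578e-01,  2.99033868e-04]), 'force': array([ 0.75473308,  0.18348057, -0.32017722]), 'wrist_torque': array([ 0.02690362,  0.00574938, -0.00961411]), 'opening': 0.09256182369847946}
scene {'fovy': 57.2884770570839, 'cx': 322.61130989415955, 'cy': 240.60013315718282, 'rvec': array([ 1.23201155,  2.22882636, -0.97194644]), 'tvec': array([ 0.26655425, -0.24278688,  1.30110196])}
top {'fovy': 48.453772609002094, 'cx': 316.6885065541586, 'cy': 232.76807990261185, 'rvec': array([ 2.20316411, -2.18986546,  0.04239234]), 'tvec': array([0.01192362, 0.54091117, 1.19709872])}
wrist {'fovy': 64.03263077737394, 'cx': 323.17185634497497, 'cy': 240.12267518943622, 'tool_from_camera': array([[ 1.79994058e-05, -9.65037810e-01, -2.62110711e-01,
         7.25906332e-02],
       [ 9.99999874e-01, -1.14332745e-04,  4.89620686e-04,
        -3.20118844e-04],
       [-5.02470311e-04, -2.62110686e-01,  9.65037686e-01,
        -1.66074521e-01],
       [ 0.00000000e+00,  0.00000000e+00,  0.00000000e+00,
         1.00000000e+00]])}
```

View pics/scene0.png

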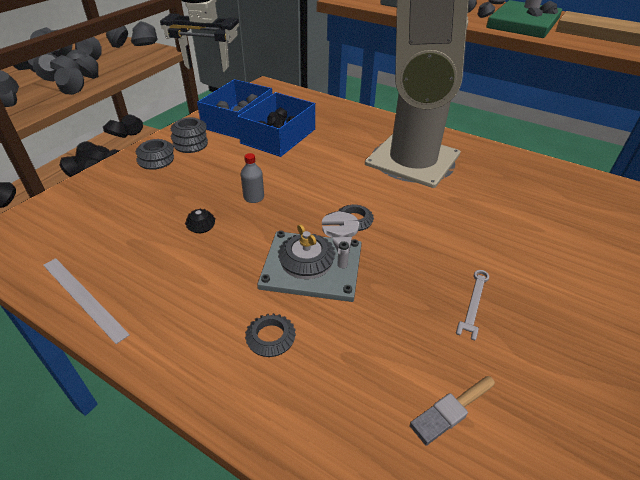

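View pics/top0.png

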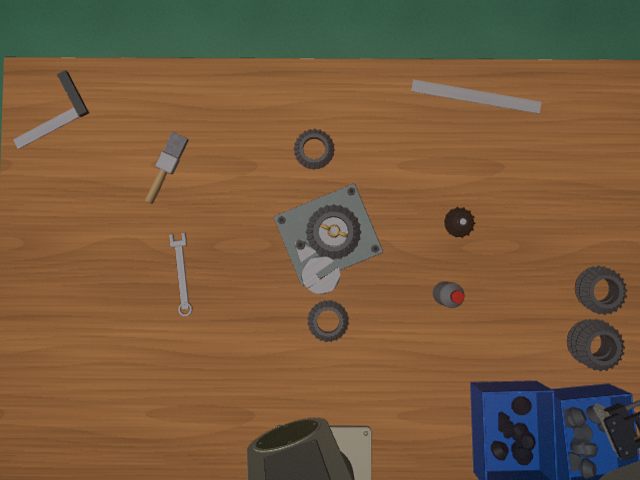

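```bash
cat > h.py <<'E'
import numpy as np, cv2
from plant import robot
def K(r):
    f=240/np.tan(np.radians(r["fovy"])/2); return np.array([[f,0,r["cx"]],[0,f,r["cy"]],[0,0,1.]])
def ext(r,s=None):
    if "rvec" in r: return cv2.Rodrigues(np.array(r["rvec"]))[0],np.array(r["tvec"])
    T=np.eye(4);T[:3,:3]=cv2.Rodrigues(s["orientation"])[0];T[:3,3]=s["tool_pos"]
    M=np.linalg.inv(T@r["tool_from_camera"]);return M[:3,:3],M[:3,3]
def proj(P,r,s=None):
    R,t=ext(r,s);c=np.atleast_2d(P)@R.T+t;p=c@K(r).T;return p[:,:2]/p[:,2:]
def back(uv,z,r,s=None):
    R,t=ext(r,s);C=-R.T@t;uv=np.atleast_2d(uv)
    d=np.c_[uv,np.ones(len(uv))]@np.linalg.inv(K(r)).T@R
    return C+d*((z-C[2])/d[:,2])[:,None]
E
python3 - <<'E'
from h import *
r=robot.read_camera("top");im=r["pixels"][:,:,::-1]
cv2.imwrite("pics/topz.png",cv2.resize(im[170:310,260:400],None,fx=4.2,fy=4.2,interpolation=cv2.INTER_CUBIC))
for n in("fixture","c_washer","wing_nut","gear_top","cutter_mid","bottle_mid"):
    for d in robot.trace("top",n)[:3]: print(n,round(d["p"],2),d["uv"],d["pixels"].sum())
for uv,z in(((333,231),.09),((300,244),.078),((320,274),.07)): print(back(uv,z,r))
r=robot.read_camera("scene");im=r["pixels"][:,:,::-1]
cv2.imwrite("pics/scz.png",cv2.resize(im[190:310,240:390],None,fx=5,fy=5,interpolation=cv2.INTER_CUBIC))
E
```

```text
fixture 0.97 [323.3, 241.4] 5437
fixture 0.55 [347.5, 224.3] 1656
c_washer 0.72 [313.0, 274.2] 1103
wing_nut 0.6 [324.5, 229.7] 17
wing_nut 0.21 [458.4, 223.0] 688
gear_top 0.93 [310.8, 152.2] 952
gear_top 0.89 [341.9, 221.1] 1667
gear_top 0.62 [324.0, 312.1] 921
cutter_mid 0.79 [458.4, 223.7] 698
bottle_mid 0.63 [449.4, 293.3] 658
[[ 0.54135059 -0.01979757  0.09      ]]
[[0.51363564 0.05041697 0.078     ]]
[[0.44956197 0.00720686 0.07      ]]
```

View pics/topz.png

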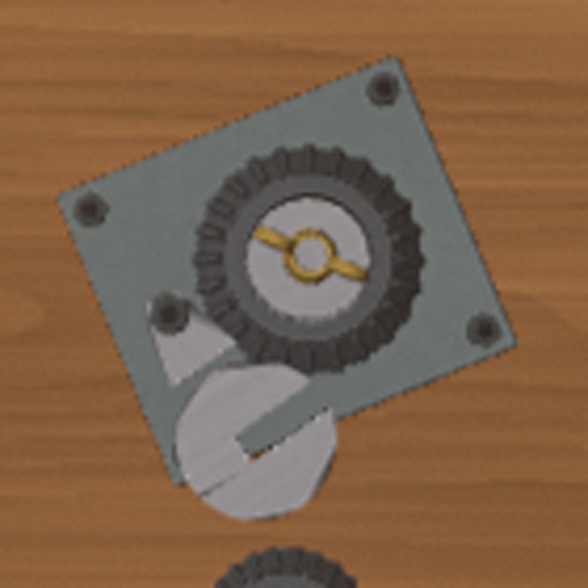

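View pics/scz.png

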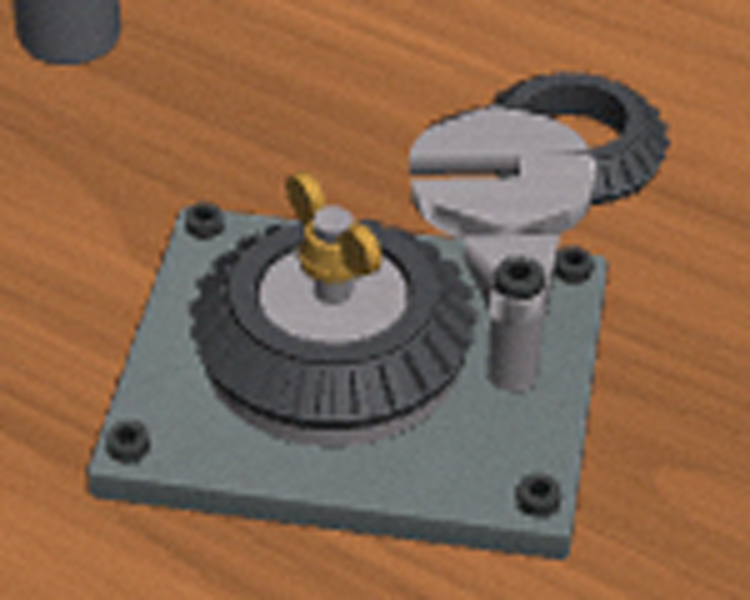

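```bash
cat > fit.py <<'E'
from h import *
from scipy.optimize import least_squares
rt=robot.read_camera("top");rs=robot.read_camera("scene")
T=lambda *p:(np.array(p)+.5)/4.2-.5+[260,170]
S=lambda *p:(np.array(p)+.5)/5-.5+[240,190]
# fixture pts
def W(p,f):
    x,y,a=p[:3];c,s=np.cos(a),np.sin(a);f=np.array(f);return np.array([x+c*f[0]-s*f[1],y+s*f[0]+c*f[1],f[2]])
def res(p,full=False):
    ox,oy=p[3:5]
    C=lambda sx,sy:[ox+sx*.085,oy+sy*.1,.018]
    o=[(rt,[0,0,.095],T(311,255)),(rt,[0,.078,.078],T(171,314)),(rt,C(1,-1),T(398,57)),(rt,C(1,1),T(59,196)),(rt,C(-1,-1),T(515,346)),
       (rs,[0,0,.095],S(333,216)),(rs,[0,.078,.078],S(519,269)),(rs,C(1,1),S(567,540)),(rs,C(1,-1),S(91,480)),(rs,C(-1,-1),S(181,210)),(rs,C(-1,1),S(604,260))]
    return np.concatenate([proj(W(p,f),r)[0]-uv for r,f,uv in o])
r=least_squares(res,[.541,-.02,.38,0,0],loss="soft_l1")
print(r.x,np.degrees(r.x[2]));print(res(r.x).reshape(-1,2).round(1))
p=r.x
wa=back([T(255,235),T(367,272)],.096,rt);d=wa[1]-wa[0];print("wing len",np.linalg.norm(d[:2]),"ang",np.degrees(np.arctan2(d[1],d[0])),wa.mean(0))
piv=W(p,[0,.078,.07]);print("pivot",piv,"stud",W(p,[0,0,.095]))
# washer angle: slot dir pts in crop: slot lines
c=back([T(256,442)],.0705,rt)[0];v=c-piv;print("wc",c,"r",np.linalg.norm(v[:2]))
ang=np.degrees(np.arctan2(v[1],v[0]));home=np.degrees(p[2])-90;print("swing deg",(home-ang))
s=robot.read_state();R=cv2.Rodrigues(s["orientation"])[0];print("tool y ang",np.degrees(np.arctan2(R[1,1],R[0,1])),"q",s["q"],s["t"]);print(R.round(3))
E
python3 fit.py
```

```text
[ 0.54221268 -0.02181199  0.39396669  0.00204309  0.0127996 ] 22.572628379127043
[[ 0.3  0.2]
 [-0.2  0.3]
 [-0.2 -1.2]
 [-1.4 -0.9]
 [ 0.7 -0.4]
 [-0.2  0.2]
 [ 0.   0.4]
 [ 0.8 -0.4]
 [-1.6 -1.6]
 [ 0.  -1.3]
 [ 1.2 -0.8]]
wing len 0.05921450173776256 ang -107.97227818716782 [ 0.54324013 -0.02102886  0.096     ]
pivot [0.51227205 0.05021272 0.07      ] stud [ 0.54221268 -0.02181199  0.095     ]
wc [0.44774849 0.0059684  0.0705    ] r 0.07823585602208676
swing deg 78.13388279640633
tool y ang -67.38044986149713 q [-1.26140238e+00  1.30364321e-01  1.48817335e+00 -1.38274195e-05
  1.52300028e+00 -8.53910215e-02] 0.65
[[ 0.923  0.385  0.   ]
 [ 0.385 -0.923 -0.   ]
 [-0.     0.    -1.   ]]
```

>>> jog_arm([
  [[0.3,0.58,-0.03],[0,0,0.033],1],
  [[0.3,0.58,-0.03],[0,0,0.033],1],
  [[0.3,0.58,-0.03],[0,0,0.033],1],
  [[0.3,0.58,-0.03],[0,0,0.033],1],
  [[0.3,0.58,-0.03],[0,0,0.033],1],
  [[0.3,0.58,-0.03],[0,0,0.033],1],
  [[0.3,1.0,-0.03],[0,0,0.033],1],
  [[0.3,1.0,-0.03],[0,0,0.033],1],
  [[0.3,1.0,-0.03],[0,0,0.033],1],
  [[0.3,1.0,-0.03],[0,0,0.033],1],
], newtons=10)

```text
t: 1.9
tool_pos: [0.4102, 0.0307, 0.2011]
orientation: [3.0, 0.931, 0.002]
force: [0.8, -0.8, 0.2]
opening: 0.0012
```

```bash
cat > look.py <<'E'
import sys
from h import *
n=sys.argv[1]
s=robot.read_state();r=robot.read_camera("wrist");im=r["pixels"][:,:,::-1].copy()
x0,y0,a=.54221,-.02181,.39397
def W(f):
    c,q=np.cos(a),np.sin(a);return [x0+c*f[0]-q*f[1],y0+q*f[0]+c*f[1],f[2]]
for f in([0,0,.095],[0,.078,.078]):
    u=proj(W(f),r,s)[0];print(f,u.round(1));cv2.drawMarker(im,tuple(int(v) for v in u),(0,0,255),0,14)
cv2.imwrite(f"pics/{n}_w.png",im)
for c in("top","scene"):
    r=robot.read_camera(c);im=r["pixels"][:,:,::-1]
    z=im[170:310,260:400] if c=="top" else im[190:310,240:390]
    cv2.imwrite(f"pics/{n}_{c}.png",cv2.resize(z,None,fx=4.2 if c=="top" else 5,fy=4.2 if c=="top" else 5,interpolation=cv2.INTER_CUBIC))
s=robot.read_state();R=cv2.Rodrigues(s["orientation"])[0];print(s["t"],s["tool_pos"].round(4),"yang",np.degrees(np.arctan2(R[1,1],R[0,1])).round(1),s["force"].round(1),s["wrist_torque"].round(2),s["q"].round(3))
E
python3 look.py a
```

```text
[0, 0, 0.095] [496.7 126.2]
[0, 0.078, 0.078] [381.8 103.2]
2.05 [0.4101 0.0318 0.201 ] yang -55.1 [ 0.7 -0.5 -0.1] [-0.05 -0.02  0.01] [-0.048 -0.398  2.002  0.     1.537  0.914]
```

View pics/a_w.png

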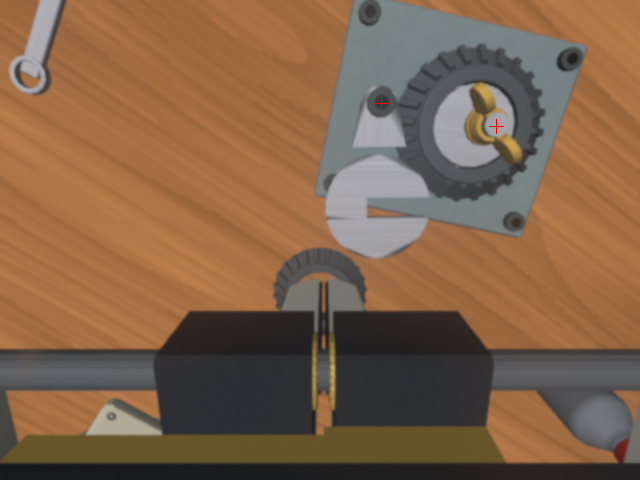

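>>> jog_arm([
  [[-0.003,0.052,0],[0,0,0],1],
  [[-0.003,0.052,-0.1],[0,0,0],1],
  [[-0.003,0.052,-0.17],[0,0,0],1],
  [[-0.003,0.052,-0.22],[0,0,0],1],
  [[-0.003,0.052,-0.229],[0,0,0],1],
  [[-0.003,0.052,-0.229],[0,0,0],1],
  [[-0.003,0.052,-0.229],[0,0,0],1],
])

```text
t: 2.92
tool_pos: [0.4098, 0.0627, 0.0653]
orientation: [2.997, 0.941, 0.005]
force: [0.4, -0.1, -0.0]
opening: 0.0004
```

```bash
python3 look.py b
```

```text
[0, 0, 0.095] [735.3 171.6]
[0, 0.078, 0.078] [503.1 124. ]
3.075 [0.4093 0.063  0.0648] yang -55.1 [ 0.2 -0.3  0.3] [ 0.03 -0.01  0.05] [ 0.028 -0.264  2.154  0.     1.249  0.99 ]
```

View pics/b_w.png

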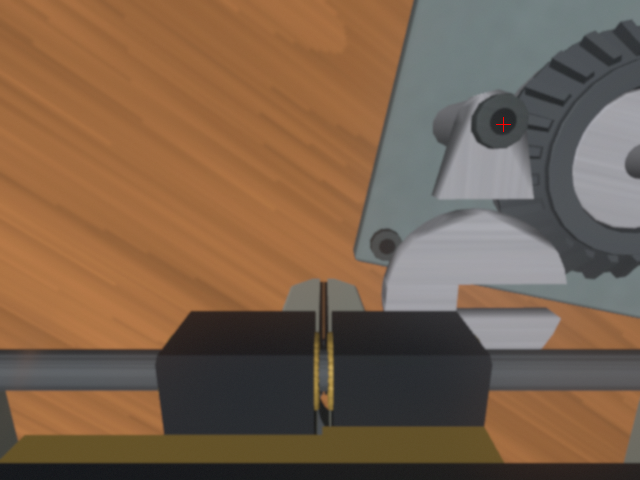

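View pics/b_scene.png

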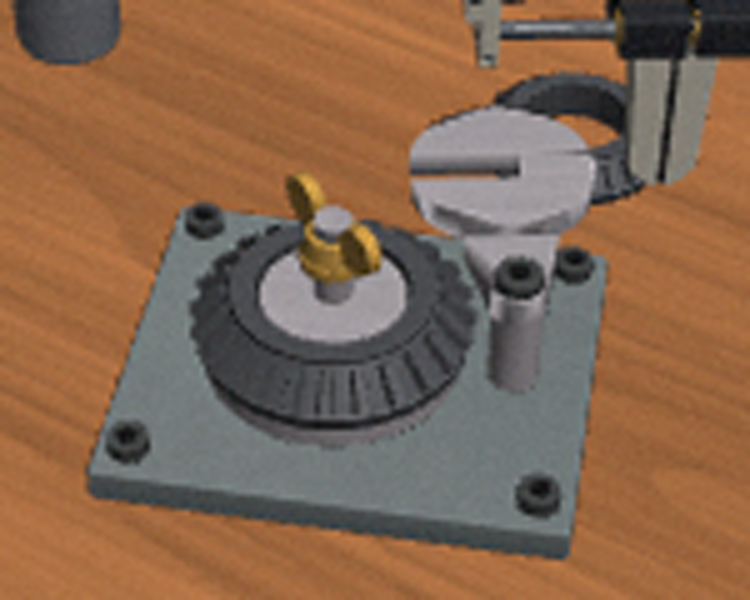

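```bash
cat > wp.py <<'E'
import sys
from h import *
s=robot.read_state();R=cv2.Rodrigues(s["orientation"])[0];ya=np.degrees(np.arctan2(R[1,1],R[0,1]))
P=np.array([.51227,.05021]);z=float(sys.argv[1])
for S in map(float,sys.argv[2:]):
    v=np.radians(22.57-90-S);e=np.array([np.cos(v),np.sin(v)]);d=np.array([-e[1],e[0]])
    t=P+.078*e-.0585*d
    print(S,t.round(4),(np.r_[t-s["tool_pos"][:2],z-s["tool_pos"][2]]/.6).round(4),"az",round((22.57-S-ya)/360,4))
E
python3 wp.py .063 81 78 71 64 57 49 41 33 25 17 12 6 2 0
```

```text
81.0 [0.4152 0.0592] [ 0.0098 -0.0062 -0.003 ] az -0.0092
78.0 [0.4148 0.0541] [ 0.0092 -0.0147 -0.003 ] az -0.0009
71.0 [0.4151 0.0422] [ 0.0096 -0.0346 -0.003 ] az 0.0186
64.0 [0.4168 0.0304] [ 0.0125 -0.0542 -0.003 ] az 0.038
57.0 [0.4199 0.019 ] [ 0.0177 -0.0733 -0.003 ] az 0.0575
49.0 [0.4252 0.0064] [ 0.0264 -0.0943 -0.003 ] az 0.0797
41.0 [ 0.4321 -0.0053] [ 0.038  -0.1138 -0.003 ] az 0.1019
33.0 [ 0.4406 -0.0159] [ 0.0522 -0.1314 -0.003 ] az 0.1241
25.0 [ 0.4505 -0.0252] [ 0.0687 -0.147  -0.003 ] az 0.1463
17.0 [ 0.4616 -0.0331] [ 0.0872 -0.1601 -0.003 ] az 0.1686
12.0 [ 0.4691 -0.0372] [ 0.0996 -0.1669 -0.003 ] az 0.1825
6.0 [ 0.4784 -0.0412] [ 0.1152 -0.1737 -0.003 ] az 0.1991
2.0 [ 0.4849 -0.0434] [ 0.126  -0.1772 -0.003 ] az 0.2102
0.0 [ 0.4882 -0.0443] [ 0.1315 -0.1787 -0.003 ] az 0.2158
```

>>> jog_arm([
  [[0.0098,-0.0062,-0.003],[0,0,-0.003],1],
  [[0.0092,-0.0147,-0.003],[0,0,0],1],
  [[0.0096,-0.0346,-0.003],[0,0,0.0186],1],
  [[0.0125,-0.0542,-0.003],[0,0,0.038],1],
  [[0.0177,-0.0733,-0.003],[0,0,0.0575],1],
  [[0.0264,-0.0943,-0.003],[0,0,0.0797],1],
  [[0.038,-0.1138,-0.003],[0,0,0.1019],1],
  [[0.0522,-0.1314,-0.003],[0,0,0.1241],1],
  [[0.0522,-0.1314,-0.003],[0,0,0.1241],1],
])

```text
t: 4.2
tool_pos: [0.4409, -0.0166, 0.063]
orientation: [-2.415, -2.008, -0.004]
force: [-0.9, 0.3, -0.5]
opening: 0.0007
```

```bash
python3 look.py c; python3 wp.py .063 33 29 24 19 14 10 7 4 2 0 -1
```

```text
[0, 0, 0.095] [589.4 298.4]
[0, 0.078, 0.078] [477.4 119.4]
4.35 [ 0.4402 -0.0157  0.0628] yang -10.6 [ 0.4  0.8 -0.2] [-0.02 -0.09 -0.02] [-0.154 -0.176  2.084  0.003  1.233  0.03 ]
33.0 [ 0.4406 -0.0159] [ 0.0006 -0.0004  0.0003] az 0.0004
29.0 [ 0.4454 -0.0207] [ 0.0086 -0.0084  0.0003] az 0.0116
24.0 [ 0.4518 -0.0263] [ 0.0193 -0.0177  0.0003] az 0.0254
19.0 [ 0.4587 -0.0313] [ 0.0308 -0.026   0.0003] az 0.0393
14.0 [ 0.466  -0.0356] [ 0.043  -0.0332  0.0003] az 0.0532
10.0 [ 0.4721 -0.0387] [ 0.0532 -0.0383  0.0003] az 0.0643
7.0 [ 0.4769 -0.0406] [ 0.061  -0.0416  0.0003] az 0.0727
4.0 [ 0.4817 -0.0424] [ 0.069  -0.0444  0.0003] az 0.081
2.0 [ 0.4849 -0.0434] [ 0.0745 -0.0461  0.0003] az 0.0866
0.0 [ 0.4882 -0.0443] [ 0.0799 -0.0476  0.0003] az 0.0921
-1.0 [ 0.4898 -0.0447] [ 0.0827 -0.0483  0.0003] az 0.0949
```

View pics/c_scene.png

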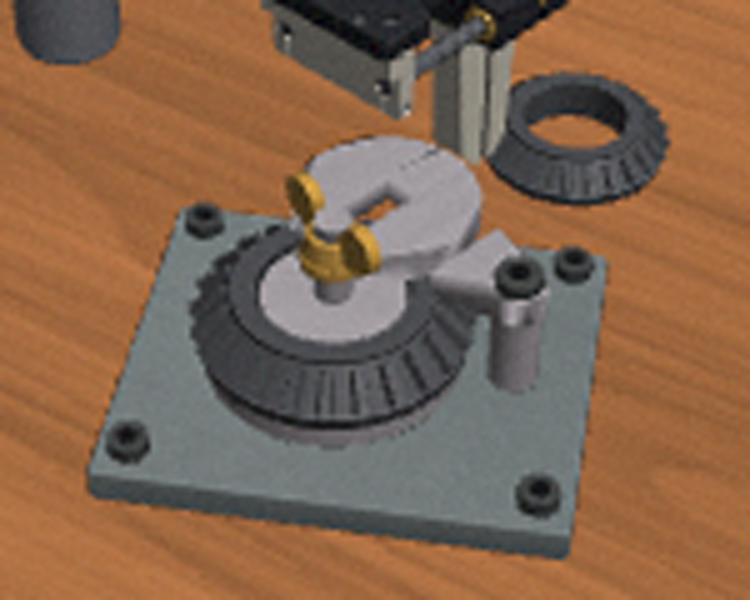

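View pics/c_w.png

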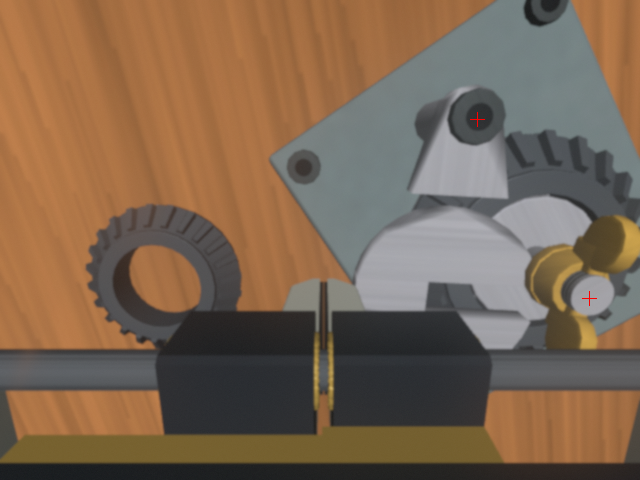

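Washer follows well, entering under the nut. Continue to home.

>>> jog_arm([
  [[0.0086,-0.0084,0.0003],[0,0,0.0116],1],
  [[0.0193,-0.0177,0.0003],[0,0,0.0254],1],
  [[0.0308,-0.026,0.0003],[0,0,0.0393],1],
  [[0.043,-0.0332,0.0003],[0,0,0.0532],1],
  [[0.0532,-0.0383,0.0003],[0,0,0.0643],1],
  [[0.061,-0.0416,0.0003],[0,0,0.0727],1],
  [[0.069,-0.0444,0.0003],[0,0,0.081],1],
  [[0.0745,-0.0461,0.0003],[0,0,0.0866],1],
  [[0.0745,-0.0461,0.0003],[0,0,0.0866],1],
])

```text
t: 5.48
tool_pos: [0.4849, -0.0432, 0.0629]
orientation: [-1.789, -2.58, -0.003]
force: [-0.6, 0.1, 0.6]
opening: 0.0008
```

```bash
python3 look.py d; python3 wp.py .063 2 1 0 -1 -2 -3
```

```text
[0, 0, 0.095] [481.3 331. ]
[0, 0.078, 0.078] [478.2 121.8]
5.625 [ 0.4848 -0.0432  0.063 ] yang 20.5 [-0.4  0.   0.1] [-0.13  0.04  0.  ] [-0.196 -0.041  1.959  0.003  1.224 -0.556]
2.0 [ 0.4849 -0.0434] [ 0.0001 -0.0004  0.0001] az 0.0001
1.0 [ 0.4865 -0.0438] [ 0.0028 -0.0011  0.0001] az 0.0029
0.0 [ 0.4882 -0.0443] [ 0.0056 -0.0019  0.0001] az 0.0057
-1.0 [ 0.4898 -0.0447] [ 0.0083 -0.0025  0.0001] az 0.0084
-2.0 [ 0.4915 -0.0451] [ 0.0111 -0.0032  0.0001] az 0.0112
-3.0 [ 0.4932 -0.0454] [ 0.0139 -0.0037  0.0001] az 0.014
```

View pics/d_scene.png

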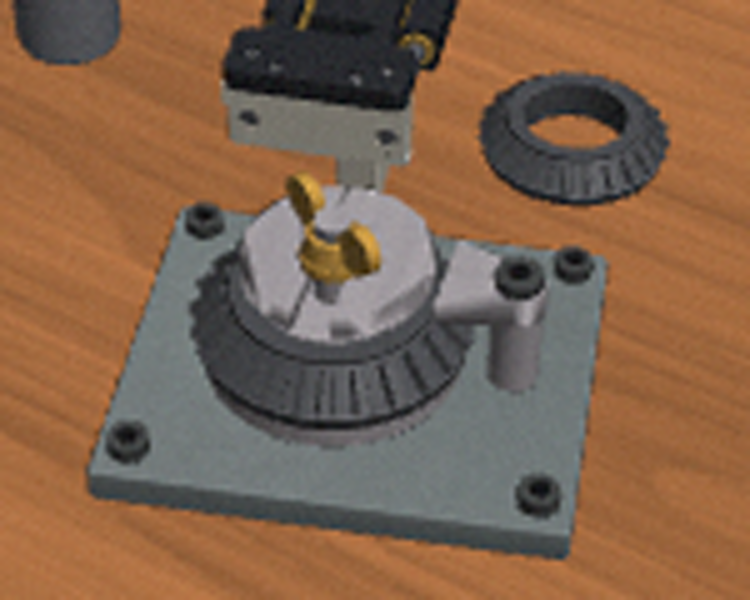

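Now ease to the hard stop, feeling for force.

>>> jog_arm([
  [[0.0028,-0.0011,0],[0,0,0.003],1],
  [[0.0056,-0.0019,0],[0,0,0.0057],1],
  [[0.0056,-0.0019,0],[0,0,0.0057],1],
  [[0.0056,-0.0019,0],[0,0,0.0057],1],
])

```text
t: 6.12
tool_pos: [0.4883, -0.0443, 0.063]
orientation: [-1.743, -2.612, -0.004]
force: [-1.1, 0.5, 0.1]
opening: 0.0008
```

>>> jog_arm([
  [[0.003,-0.001,0],[0,0,0],1],
  [[0.003,-0.001,0],[0,0,0],1],
  [[0.003,-0.001,0],[0,0,0],1],
])

```text
t: 6.5
tool_pos: [0.4903, -0.0449, 0.0631]
orientation: [-1.743, -2.612, -0.004]
force: [-0.7, 0.2, 0.4]
opening: 0.0004
```

>>> jog_arm([
  [[0.003,-0.001,0],[0,0,0],1],
  [[0.003,-0.001,0],[0,0,0],1],
  [[0.003,-0.001,0],[0,0,0],1],
])

```text
t: 6.88
tool_pos: [0.4922, -0.0455, 0.0631]
orientation: [-1.743, -2.612, -0.004]
force: [-0.3, -0.2, 0.5]
opening: 0.0004
```

>>> jog_arm([
  [[0.003,-0.001,0],[0,0,0],1],
  [[0.003,-0.001,0],[0,0,0],1],
  [[0.003,-0.001,0],[0,0,0],1],
])

```text
t: 7.25
tool_pos: [0.4941, -0.0462, 0.0632]
orientation: [-1.743, -2.612, -0.004]
force: [-0.5, 0.4, 0.7]
opening: 0.0007
```

```bash
python3 look.py e
```

```text
[0, 0, 0.095] [462.9 320.8]
[0, 0.078, 0.078] [466.6 110. ]
7.4 [ 0.4941 -0.0462  0.0632] yang 22.6 [-0.5  0.7  0.2] [ 0.01 -0.07  0.03] [-0.199 -0.016  1.934  0.003  1.223 -0.594]
```

View pics/e_scene.png

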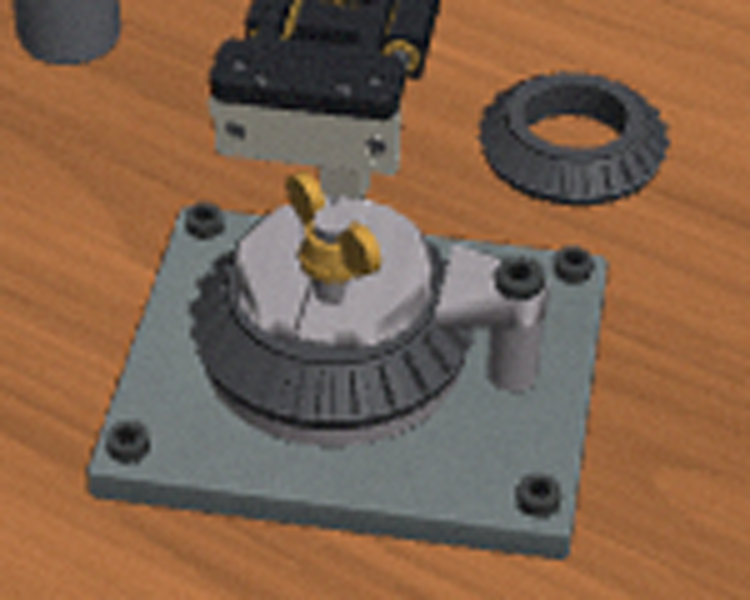

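View pics/e_w.png

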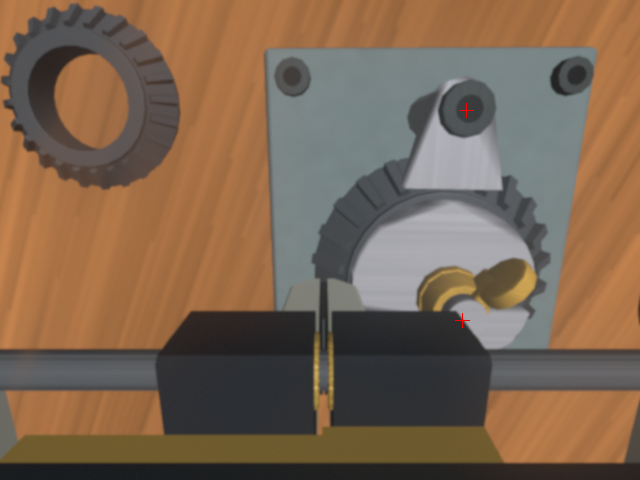

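>>> jog_arm([
  [[0.003,0.0012,0],[0,0,0],1],
  [[0.003,0.0012,0],[0,0,0],1],
])

```text
t: 7.65
tool_pos: [0.496, -0.0457, 0.0632]
orientation: [-1.743, -2.613, -0.004]
force: [-1.5, -2.1, 1.5]
opening: 0.0006
```

>>> jog_arm([
  [[0.003,0.0012,0],[0,0,0],1],
  [[0.003,0.0012,0],[0,0,0],1],
])

```text
t: 7.9
tool_pos: [0.4965, -0.0456, 0.063]
orientation: [-1.742, -2.611, 0.0]
force: [-7.7, -5.0, 6.1]
opening: 0.0005
```

>>> jog_arm([
  [[0.003,0.0012,0],[0,0,0],1],
  [[0.003,0.0012,0],[0,0,0],1],
])

```text
t: 8.15
tool_pos: [0.4966, -0.0457, 0.0629]
orientation: [-1.741, -2.609, 0.006]
force: [-10.7, -5.3, 9.6]
opening: 0.0009
```

```bash
python3 look.py f
```

```text
[0, 0, 0.095] [456.6 320.6]
[0, 0.078, 0.078] [460.5 108.7]
8.3 [ 0.4966 -0.0457  0.0629] yang 22.6 [-11.3  -4.7   8.4] [-0.87  1.84  0.03] [-1.940e-01 -2.000e-03  1.921e+00 -1.000e-03  1.229e+00 -5.870e-01]
```

View pics/f_scene.png

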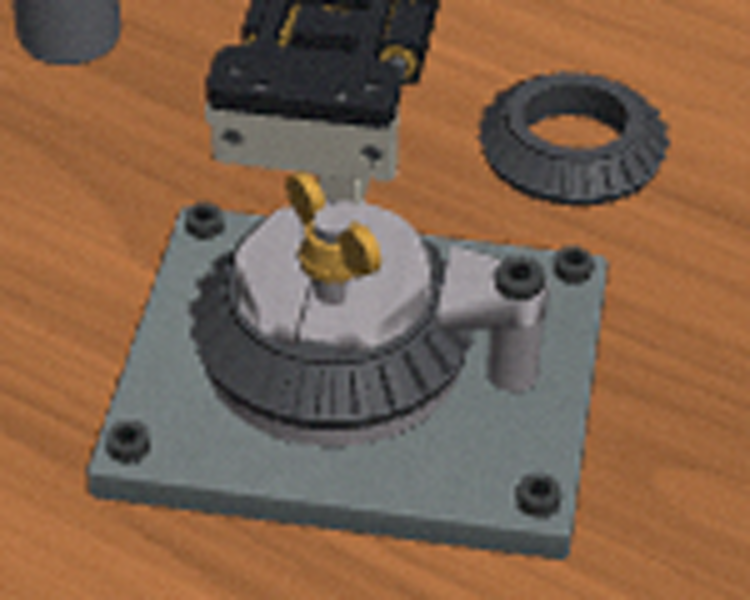

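View pics/f_w.png

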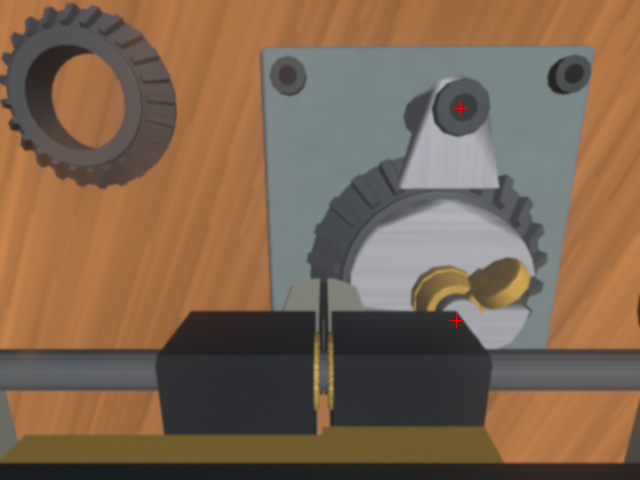

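>>> jog_arm([
  [[-0.015,-0.006,0],[0,0,0],1],
  [[-0.03,-0.012,0.01],[0,0,0],1],
  [[-0.03,-0.012,0.1],[0,0,0],1],
  [[-0.03,-0.012,0.2],[0,0,0],1],
  [[-0.03,-0.012,0.25],[0,0,0],1],
  [[-0.03,-0.012,0.25],[0,0,0],1],
])

```text
t: 9.05
tool_pos: [0.4803, -0.0533, 0.2167]
orientation: [1.743, 2.612, -0.001]
force: [0.6, -1.3, -0.4]
opening: 0.0005
```

```bash
python3 look.py g
```

```text
[0, 0, 0.095] [413.1 226.5]
[0, 0.078, 0.078] [414.4 121.2]
9.2 [ 0.4777 -0.0527  0.2116] yang 22.6 [-0.8  0.6 -0.3] [-0.01 -0.07 -0.  ] [-2.160e-01 -1.860e-01  1.812e+00 -1.000e-03  1.524e+00 -6.100e-01]
```

View pics/g_w.png

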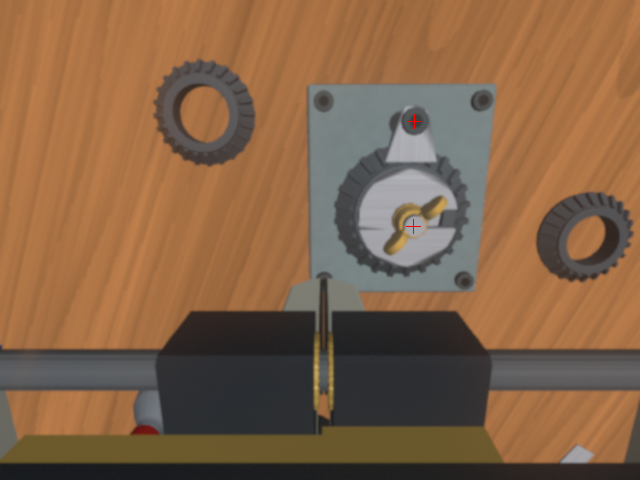

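View pics/g_scene.png

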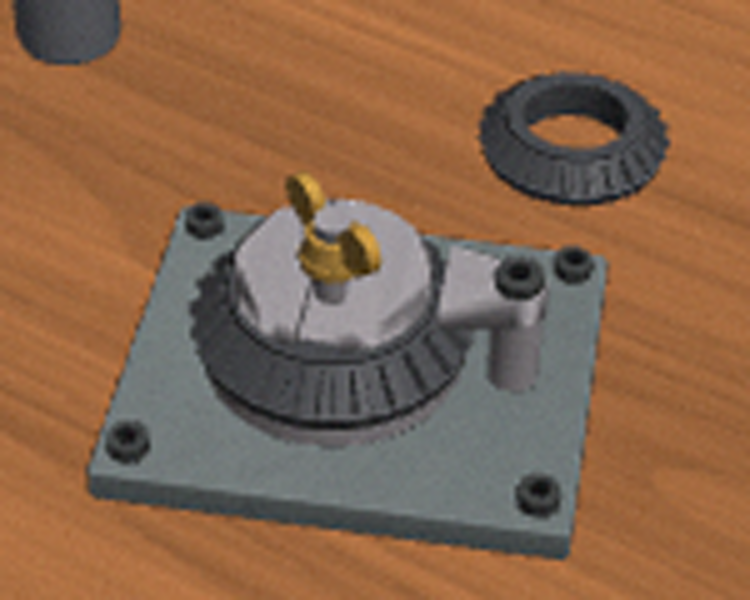

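```bash
cat > np_.py <<'E'
# usage: z flip h w'...   TCP rows for pushing wing pointing w' (deg)
import sys
from h import *
s=robot.read_state();R=cv2.Rodrigues(s["orientation"])[0];ya=np.degrees(np.arctan2(R[1,1],R[0,1]))
st=np.array([.5422,-.0218]);z,flip,h=map(float,sys.argv[1:4])
for w in map(float,sys.argv[4:]):
    a=np.radians(w);u=np.array([np.cos(a),np.sin(a)]);n=np.array([-u[1],u[0]])
    t=st+.026*u+(h+.0035)*n;y=w-90+flip
    dz=y-ya
    print(w,"y",y,t.round(4),(np.r_[t-s["tool_pos"][:2],z-s["tool_pos"][2]]/.6).round(4).tolist(),"az",round(dz/360,4))
E
python3 np_.py .15 0 .0105 108; python3 np_.py .084 0 .0105 108 103
```

```text
108.0 y 18.0 [ 0.5209 -0.0014] [0.0718, 0.0855, -0.1027] az -0.0127
108.0 y 18.0 [ 0.5209 -0.0014] [0.0718, 0.0855, -0.2127] az -0.0127
103.0 y 13.0 [5.227e-01 4.000e-04] [0.0749, 0.0885, -0.2127] az -0.0266
```

>>> jog_arm([
  [[0.0718,0.0855,-0.05],[0,0,-0.0127],1],
  [[0.0718,0.0855,-0.1],[0,0,-0.0127],1],
  [[0.0718,0.0855,-0.15],[0,0,-0.0127],1],
  [[0.0718,0.0855,-0.19],[0,0,-0.0127],1],
  [[0.0718,0.0855,-0.2127],[0,0,-0.0127],1],
  [[0.0718,0.0855,-0.2127],[0,0,-0.0127],1],
  [[0.0718,0.0855,-0.2127],[0,0,-0.0127],1],
])

```text
t: 10.07
tool_pos: [0.5213, -0.0015, 0.0848]
orientation: [-1.843, -2.536, 0.005]
force: [-0.5, 0.1, 1.3]
opening: 0.0003
```

```bash
python3 look.py i;  python3 np_.py .084 0 .0105 100 92 84 76 68 60 52 44 36 28
```

```text
[0, 0, 0.095] [352.5 358.4]
[0, 0.078, 0.078] [339.5 183.8]
10.225 [ 0.5217 -0.0015  0.0852] yang 18.0 [-0.3 -0.   0.9] [-0.02 -0.06 -0.03] [-0.102  0.032  1.843  0.     1.273 -0.416]
100.0 y 10.0 [0.5239 0.0014] [0.0037, 0.0048, -0.002] az -0.0222
92.0 y 2.0 [0.5273 0.0037] [0.0093, 0.0087, -0.002] az -0.0444
84.0 y -6.0 [0.531  0.0055] [0.0155, 0.0117, -0.002] az -0.0666
76.0 y -14.0 [0.5349 0.0068] [0.022, 0.0139, -0.002] az -0.0889
68.0 y -22.0 [0.539  0.0076] [0.0288, 0.0151, -0.002] az -0.1111
60.0 y -30.0 [0.5431 0.0077] [0.0356, 0.0154, -0.002] az -0.1333
52.0 y -38.0 [0.5472 0.0073] [0.0425, 0.0147, -0.002] az -0.1555
44.0 y -46.0 [0.5512 0.0063] [0.0491, 0.0131, -0.002] az -0.1777
36.0 y -54.0 [0.555  0.0048] [0.0555, 0.0106, -0.002] az -0.2
28.0 y -62.0 [0.5586 0.0028] [0.0615, 0.0072, -0.002] az -0.2222
```

View pics/i_scene.png

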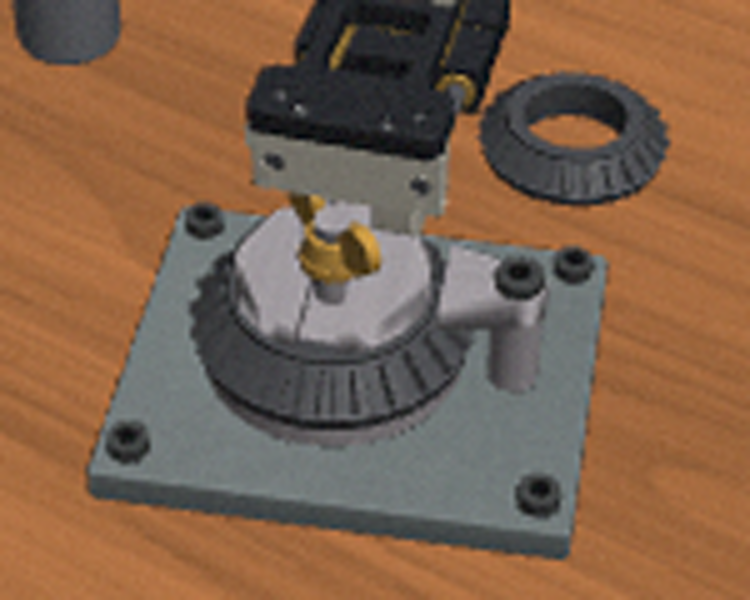

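View pics/i_w.png

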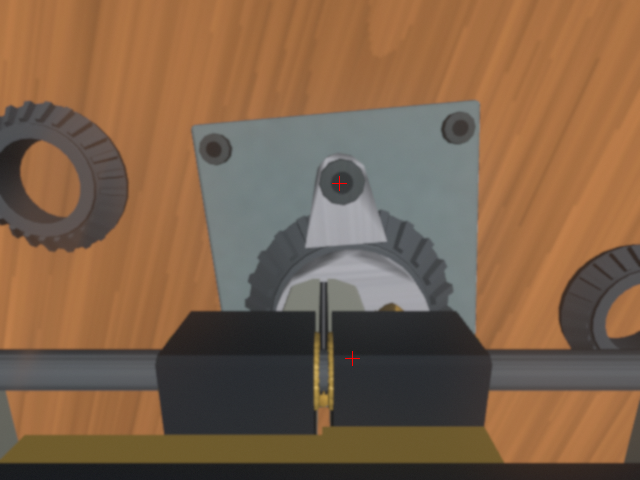

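>>> jog_arm([
  [[0.0037,0.0048,-0.002],[0,0,-0.0222],1],
  [[0.0093,0.0087,-0.002],[0,0,-0.0444],1],
  [[0.0155,0.0117,-0.002],[0,0,-0.0666],1],
  [[0.022,0.0139,-0.002],[0,0,-0.0889],1],
  [[0.0288,0.0151,-0.002],[0,0,-0.1111],1],
  [[0.0356,0.0154,-0.002],[0,0,-0.1333],1],
  [[0.0425,0.0147,-0.002],[0,0,-0.1555],1],
  [[0.0491,0.0131,-0.002],[0,0,-0.1777],1],
  [[0.0491,0.0131,-0.002],[0,0,-0.1777],1],
])

```text
t: 11.35
tool_pos: [0.5515, 0.0063, 0.0846]
orientation: [-2.907, -1.176, -0.002]
force: [-0.7, 0.3, 0.7]
opening: 0.0002
```

```bash
python3 look.py j;  python3 np_.py .084 0 .0105 36 28 20 12 4 -4 -12 -20 -28 -36
```

```text
[0, 0, 0.095] [353.5 359.4]
[0, 0.078, 0.078] [201.8 286.9]
11.5 [0.5514 0.0063 0.0844] yang -45.8 [0.9 0.3 0.7] [0.08 0.05 0.01] [-0.085  0.107  1.766  0.006  1.27   0.713]
36.0 y -54.0 [0.555  0.0048] [0.006, -0.0025, -0.0007] az -0.0227
28.0 y -62.0 [0.5586 0.0028] [0.012, -0.0059, -0.0007] az -0.0449
20.0 y -70.0 [5.618e-01 2.000e-04] [0.0174, -0.0101, -0.0007] az -0.0672
12.0 y -78.0 [ 0.5647 -0.0027] [0.0222, -0.015, -0.0007] az -0.0894
4.0 y -86.0 [ 0.5672 -0.006 ] [0.0263, -0.0206, -0.0007] az -0.1116
-4.0 y -94.0 [ 0.5691 -0.0096] [0.0295, -0.0266, -0.0007] az -0.1338
-12.0 y -102.0 [ 0.5705 -0.0135] [0.0319, -0.0331, -0.0007] az -0.1561
-20.0 y -110.0 [ 0.5714 -0.0175] [0.0334, -0.0398, -0.0007] az -0.1783
-28.0 y -118.0 [ 0.5717 -0.0216] [0.0339, -0.0466, -0.0007] az -0.2005
-36.0 y -126.0 [ 0.5715 -0.0258] [0.0334, -0.0535, -0.0007] az -0.2227
```

View pics/j_scene.png

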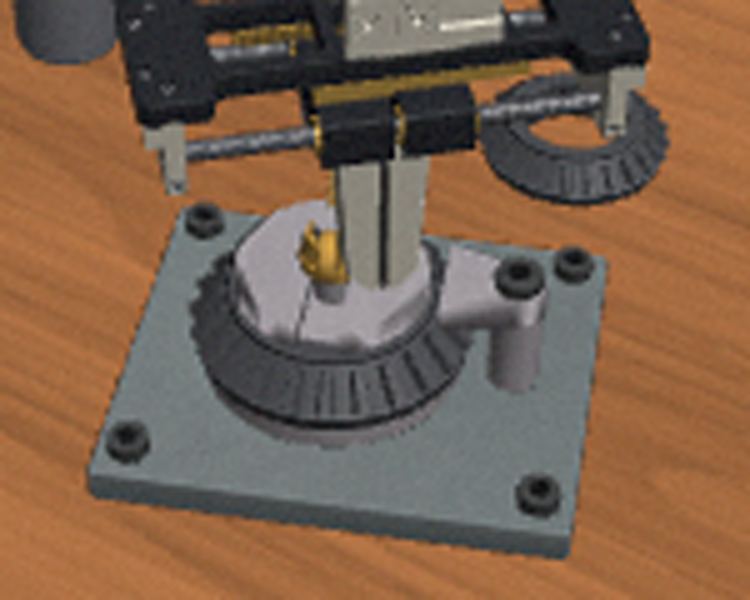

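View pics/j_w.png

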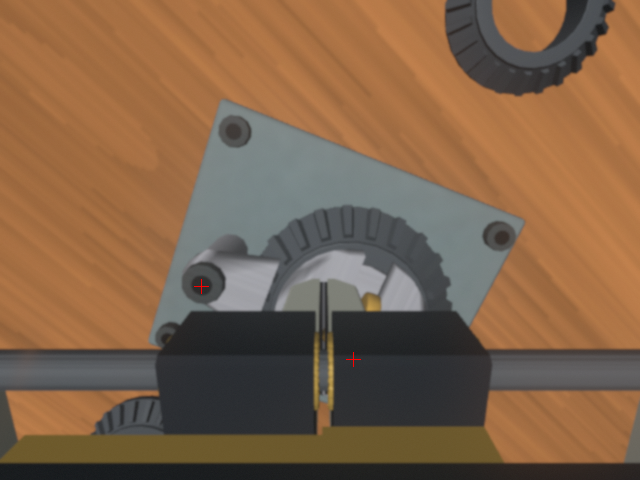

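>>> jog_arm([
  [[0.006,-0.0025,0],[0,0,-0.0227],1],
  [[0.012,-0.0059,0],[0,0,-0.0449],1],
  [[0.0174,-0.0101,0],[0,0,-0.0672],1],
  [[0.0222,-0.015,0],[0,0,-0.0894],1],
  [[0.0263,-0.0206,0],[0,0,-0.1116],1],
  [[0.0295,-0.0266,0],[0,0,-0.1338],1],
  [[0.0319,-0.0331,0],[0,0,-0.1561],1],
  [[0.0334,-0.0398,0],[0,0,-0.1783],1],
  [[0.0339,-0.0466,0],[0,0,-0.2005],1],
  [[0.0339,-0.0466,0],[0,0,-0.2005],1],
])

```text
t: 12.75
tool_pos: [0.5718, -0.0217, 0.0846]
orientation: [-3.045, 0.756, -0.007]
force: [1.1, 1.0, -1.1]
opening: 0.0005
```

```bash
python3 look.py k;  python3 np_.py .084 0 .0105  -36 -44 -52
```

```text
[0, 0, 0.095] [353.9 358.6]
[0, 0.078, 0.078] [257.7 439.3]
12.9 [ 0.5718 -0.0216  0.0846] yang -117.8 [ 0.3  0.2 -0.9] [ 0.12 -0.01 -0.01] [-0.129  0.154  1.713  0.003  1.269  1.925]
-36.0 y -126.0 [ 0.5715 -0.0258] [-0.0006, -0.007, -0.001] az -0.0228
-44.0 y -134.0 [ 0.5706 -0.0298] [-0.0019, -0.0137, -0.001] az -0.045
-52.0 y -142.0 [ 0.5692 -0.0337] [-0.0043, -0.0202, -0.001] az -0.0673
```

View pics/k_scene.png

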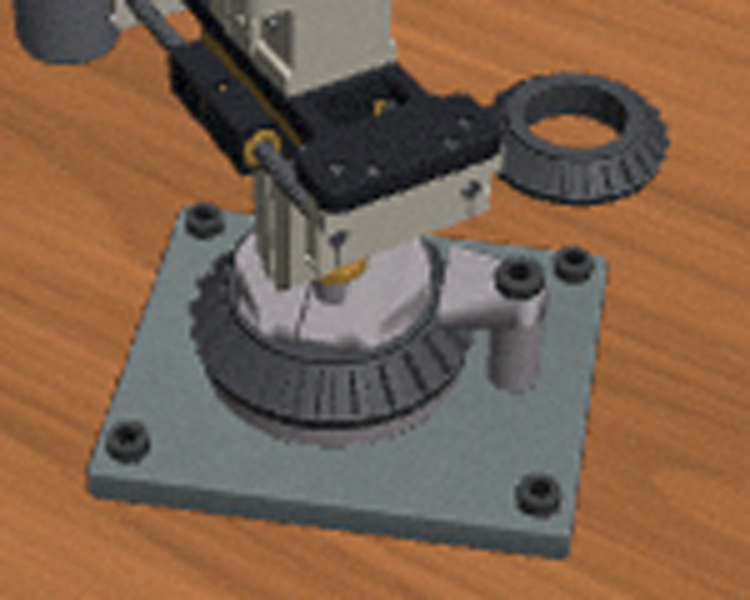

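>>> jog_arm([
  [[-0.0006,-0.007,0],[0,0,-0.0228],1],
  [[-0.0019,-0.0137,0],[0,0,-0.045],1],
  [[-0.0043,-0.0202,0],[0,0,-0.0673],1],
  [[-0.0043,-0.0202,0],[0,0,-0.0673],1],
  [[0.012,-0.008,0],[0,0,-0.06],1],
  [[0.012,-0.008,0.08],[0,0,-0.06],1],
  [[0.012,-0.008,0.15],[0,0,-0.03],1],
  [[-0.1,0.02,0.2],[0,0,0.0],1],
  [[-0.12,0.02,0.2],[0,0,0.03],1],
  [[-0.12,0.02,0.2],[0,0,0.06],1],
])

```text
t: 14.15
tool_pos: [0.4997, -0.0088, 0.2059]
orientation: [-3.133, 0.157, -0.009]
force: [1.4, -0.4, -0.1]
opening: 0.0003
```

```bash
python3 look.py l
```

```text
[0, 0, 0.095] [336.2 178.5]
[0, 0.078, 0.078] [247.7 223.7]
14.3 [ 0.5002 -0.0092  0.2049] yang -96.4 [ 0.2 -0.3 -0.1] [ 0.06  0.01 -0.03] [-0.124 -0.14   1.783  0.005  1.495  1.558]
```

View pics/l_w.png

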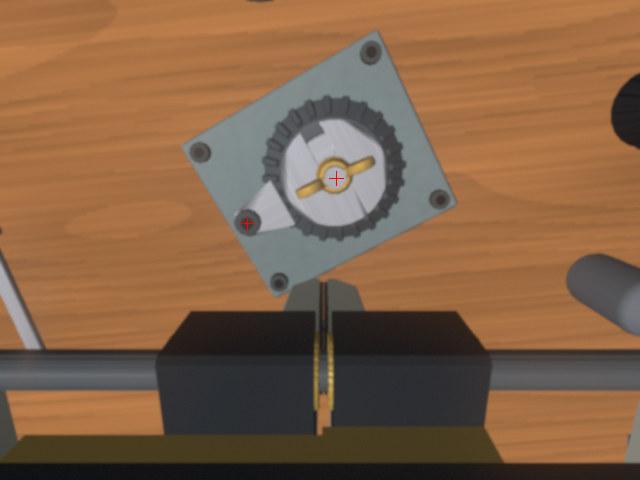

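View pics/l_scene.png

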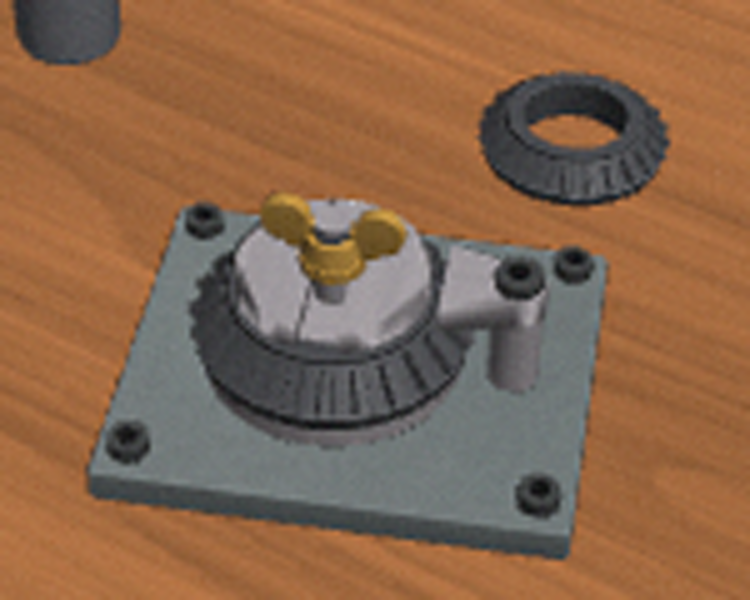

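```bash
python3 - <<'E'
from h import *
s=robot.read_state();r=robot.read_camera("wrist")
b=back([(298,193),(374,160)],.097,r,s);d=b[1]-b[0];print(b,np.degrees(np.arctan2(d[1],d[0])))
E
python3 np_.py .084 180 .0105 155 150; python3 np_.py .084 0 .0105 155
```

```text
[[ 0.53555988  0.00565084  0.097     ]
 [ 0.55263295 -0.05021337  0.097     ]] -73.00594042422489
155.0 y 245.0 [ 0.5127 -0.0235] [0.0209, -0.0236, -0.2011] az 0.9487
150.0 y 240.0 [ 0.5127 -0.0209] [0.0208, -0.0193, -0.2011] az 0.9348
155.0 y 65.0 [ 0.5127 -0.0235] [0.0209, -0.0236, -0.2011] az 0.4487
```

```bash
python3 np_.py .084 0 .0105 142
```

```text
142.0 y 52.0 [ 0.5131 -0.0168] [0.0215, -0.0125, -0.2011] az 0.4125
```

>>> jog_arm([
  [[0,-0.02,0],[0,0,0.06],1],
  [[0,-0.02,0],[0,0,0.12],1],
  [[0,-0.02,0],[0,0,0.18],1],
  [[0,-0.02,0],[0,0,0.24],1],
  [[0,-0.02,0],[0,0,0.3],1],
  [[0,-0.02,0],[0,0,0.36],1],
  [[0,-0.02,0],[0,0,0.41],1],
  [[0,-0.02,0],[0,0,0.41],1],
  [[0,-0.02,0],[0,0,0.41],1],
  [[0,-0.02,0],[0,0,0.41],1],
])

```text
t: 15.6
tool_pos: [0.5005, -0.0213, 0.2043]
orientation: [-1.99, -2.423, 0.003]
force: [-0.4, 0.7, 0.7]
opening: 0.0004
```

>>> jog_arm([
  [[0,0,0],[0,0,0.07],1],
  [[0,0,0],[0,0,0.115],1],
  [[0,0,0],[0,0,0.115],1],
])

```text
t: 15.98
tool_pos: [0.5007, -0.0212, 0.2039]
orientation: [-1.239, -2.88, 0.005]
force: [-0.2, 0.6, 0.0]
opening: 0.0006
```

```bash
python3 look.py m; python3 np_.py .084 0 .0105 142
```

```text
[0, 0, 0.095] [362.9 275.2]
[0, 0.078, 0.078] [400.3 176.3]
16.125 [ 0.5007 -0.0212  0.204 ] yang 43.0 [1.  0.4 0. ] [ 0.04 -0.1   0.01] [-0.143 -0.125  1.771 -0.002  1.503 -0.893]
142.0 y 52.0 [ 0.5131 -0.0168] [0.0207, 0.0072, -0.2] az 0.0251
```

>>> jog_arm([
  [[0.0207,0.0072,-0.05],[0,0,0.0251],1],
  [[0.0207,0.0072,-0.1],[0,0,0.0251],1],
  [[0.0207,0.0072,-0.15],[0,0,0.0251],1],
  [[0.0207,0.0072,-0.19],[0,0,0.0251],1],
  [[0.0207,0.0072,-0.2],[0,0,0.0251],1],
  [[0.0207,0.0072,-0.2],[0,0,0.0251],1],
])

```text
t: 16.88
tool_pos: [0.5131, -0.0168, 0.0842]
orientation: [-1.025, -2.963, 0.006]
force: [-0.2, 0.2, 1.2]
opening: 0.0006
```

```bash
python3 look.py n; python3 np_.py .084 0 .0105 135 128 120 112 104 96 88 80 72 64
```

```text
[0, 0, 0.095] [353.4 359.4]
[0, 0.078, 0.078] [438.  205.9]
17.025 [ 0.5141 -0.017   0.0854] yang 51.9 [-0.3 -0.4  0.5] [ 0.01 -0.18  0.04] [-0.131  0.011  1.864 -0.003  1.271 -1.036]
135.0 y 45.0 [ 0.5139 -0.0133] [-0.0003, 0.0062, -0.0024] az -0.0193
128.0 y 38.0 [ 0.5152 -0.0099] [0.0017, 0.0118, -0.0024] az -0.0387
120.0 y 30.0 [ 0.5171 -0.0063] [0.0049, 0.0179, -0.0024] az -0.0609
112.0 y 22.0 [ 0.5195 -0.0029] [0.0089, 0.0234, -0.0024] az -0.0832
104.0 y 14.0 [0.5223 0.    ] [0.0137, 0.0284, -0.0024] az -0.1054
96.0 y 6.0 [0.5256 0.0026] [0.0191, 0.0327, -0.0024] az -0.1276
88.0 y -2.0 [0.5291 0.0047] [0.025, 0.0361, -0.0024] az -0.1498
80.0 y -10.0 [0.5329 0.0062] [0.0314, 0.0387, -0.0024] az -0.172
72.0 y -18.0 [0.5369 0.0073] [0.038, 0.0404, -0.0024] az -0.1943
64.0 y -26.0 [0.541  0.0077] [0.0448, 0.0412, -0.0024] az -0.2165
```

View pics/n_scene.png

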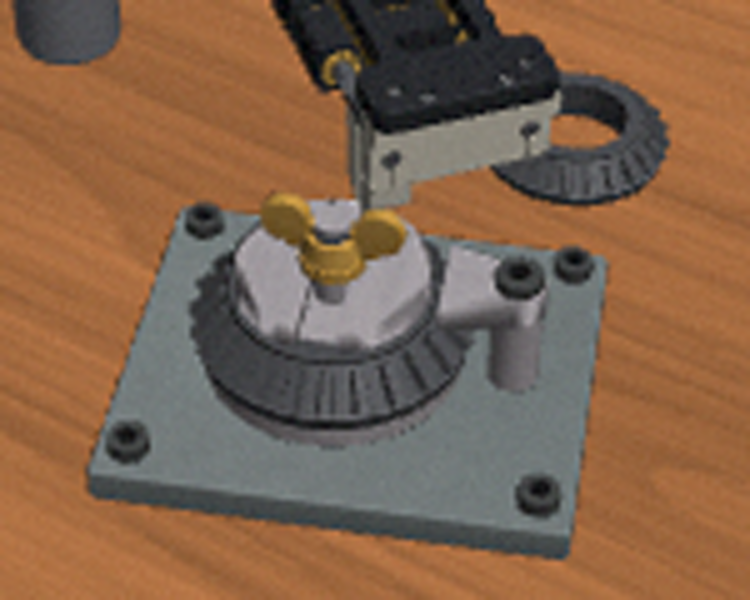

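>>> jog_arm([
  [[-0.0003,0.0062,-0.002],[0,0,-0.0193],1],
  [[0.0017,0.0118,-0.0024],[0,0,-0.0387],1],
  [[0.0049,0.0179,-0.0024],[0,0,-0.0609],1],
  [[0.0089,0.0234,-0.0024],[0,0,-0.0832],1],
  [[0.0137,0.0284,-0.0024],[0,0,-0.1054],1],
  [[0.0191,0.0327,-0.0024],[0,0,-0.1276],1],
  [[0.025,0.0361,-0.0024],[0,0,-0.1498],1],
  [[0.0314,0.0387,-0.0024],[0,0,-0.172],1],
  [[0.038,0.0404,-0.0024],[0,0,-0.1943],1],
  [[0.038,0.0404,-0.0024],[0,0,-0.1943],1],
])

```text
t: 18.27
tool_pos: [0.5375, 0.0074, 0.0848]
orientation: [-2.538, -1.844, -0.0]
force: [-0.3, 0.4, 0.8]
opening: 0.0003
```

```bash
python3 look.py o; python3 np_.py .084 0 .0105 64 56 50 44 40 36 32 28 25 22
```

```text
[0, 0, 0.095] [352.7 359.2]
[0, 0.078, 0.078] [243. 225.]
18.425 [0.5373 0.0072 0.0846] yang -17.9 [0.  0.1 0.6] [ 0.04 -0.01  0.01] [-0.084  0.071  1.804  0.004  1.27   0.226]
64.0 y -26.0 [0.541  0.0077] [0.0063, 0.0008, -0.0009] az -0.0226
56.0 y -34.0 [0.5451 0.0076] [0.0131, 0.0006, -0.0009] az -0.0448
50.0 y -40.0 [0.5482 0.0071] [0.0182, -0.0002, -0.0009] az -0.0615
44.0 y -46.0 [0.5512 0.0063] [0.0232, -0.0015, -0.0009] az -0.0782
40.0 y -50.0 [0.5531 0.0056] [0.0264, -0.0026, -0.0009] az -0.0893
36.0 y -54.0 [0.555  0.0048] [0.0296, -0.004, -0.0009] az -0.1004
32.0 y -58.0 [0.5568 0.0039] [0.0326, -0.0056, -0.0009] az -0.1115
28.0 y -62.0 [0.5586 0.0028] [0.0355, -0.0074, -0.0009] az -0.1226
25.0 y -65.0 [0.5598 0.0019] [0.0376, -0.0089, -0.0009] az -0.1309
22.0 y -68.0 [0.5611 0.0009] [0.0397, -0.0105, -0.0009] az -0.1393
```

View pics/o_scene.png

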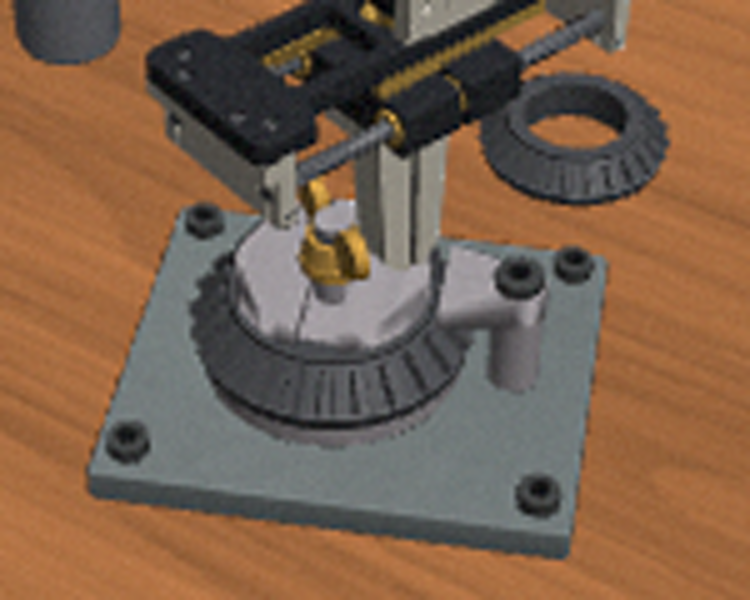

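>>> jog_arm([
  [[0.0063,0.0008,-0.0009],[0,0,-0.0226],1],
  [[0.0131,0.0006,-0.0009],[0,0,-0.0448],1],
  [[0.0182,-0.0002,-0.0009],[0,0,-0.0615],1],
  [[0.0182,-0.0002,-0.0009],[0,0,-0.0615],1],
])

```text
t: 18.92
tool_pos: [0.5484, 0.0071, 0.0843]
orientation: [-2.842, -1.329, -0.002]
force: [-1.2, 1.2, 0.8]
opening: 0.0003
```

```bash
python3 look.py p; python3 np_.py .084 0 .0105 47 44 41 38 35
```

```text
[0, 0, 0.095] [353.7 359.5]
[0, 0.078, 0.078] [207.5 272.3]
19.075 [0.5482 0.0071 0.0842] yang -39.8 [0.3 1.1 0.8] [ 0.18 -0.    0.01] [-0.084  0.098  1.775  0.004  1.269  0.61 ]
47.0 y -43.0 [0.5497 0.0068] [0.0025, -0.0005, -0.0003] az -0.0088
44.0 y -46.0 [0.5512 0.0063] [0.0049, -0.0012, -0.0003] az -0.0171
41.0 y -49.0 [0.5526 0.0058] [0.0074, -0.0021, -0.0003] az -0.0254
38.0 y -52.0 [0.5541 0.0052] [0.0097, -0.003, -0.0003] az -0.0338
35.0 y -55.0 [0.5555 0.0046] [0.0121, -0.0041, -0.0003] az -0.0421
```

View pics/p_scene.png

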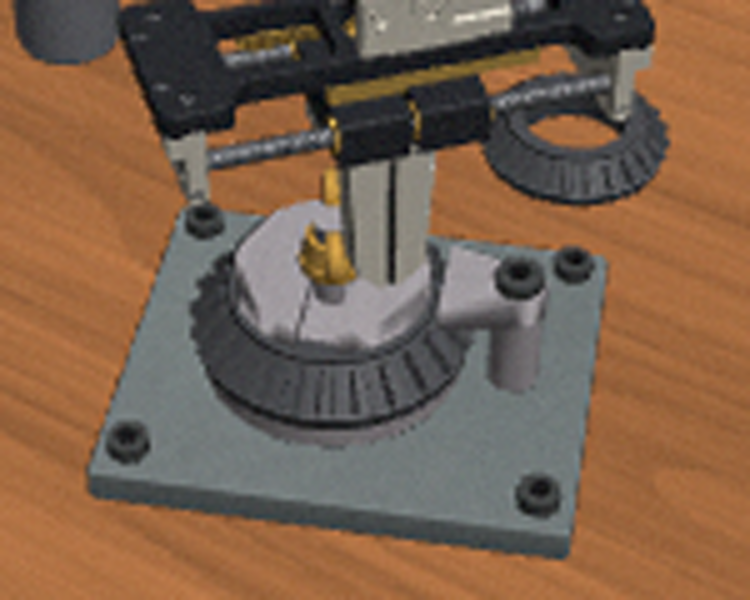

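>>> jog_arm([
  [[0.0025,-0.0005,0],[0,0,-0.0088],1],
  [[0.0049,-0.0012,0],[0,0,-0.0171],1],
  [[0.0049,-0.0012,0],[0,0,-0.0171],1],
])

```text
t: 19.45
tool_pos: [0.5511, 0.0064, 0.0842]
orientation: [-2.908, -1.178, -0.002]
force: [0.7, 1.5, 1.2]
opening: 0.0004
```

>>> jog_arm([
  [[0.0025,-0.0009,0],[0,0,-0.0083],1],
  [[0.0025,-0.0009,0],[0,0,-0.0083],1],
])

```text
t: 19.7
tool_pos: [0.5525, 0.0059, 0.0842]
orientation: [-2.936, -1.105, -0.002]
force: [-0.2, 1.5, 0.7]
opening: 0.0003
```

>>> jog_arm([
  [[0.0024,-0.0009,0],[0,0,-0.0083],1],
  [[0.0024,-0.0009,0],[0,0,-0.0083],1],
])

```text
t: 19.95
tool_pos: [0.5539, 0.0054, 0.0842]
orientation: [-2.963, -1.032, -0.003]
force: [0.2, 2.6, 0.7]
opening: 0.0003
```

```bash
python3 look.py q; python3 np_.py .084 0 .0105 38 35 32 29 26
```

```text
[0, 0, 0.095] [354.3 359.4]
[0, 0.078, 0.078] [198.3 300.9]
20.1 [0.5539 0.0054 0.0842] yang -51.6 [-0.5  0.7  0. ] [0.26 0.04 0.01] [-0.086  0.112  1.76   0.005  1.269  0.814]
38.0 y -52.0 [0.5541 0.0052] [0.0003, -0.0002, -0.0003] az -0.001
35.0 y -55.0 [0.5555 0.0046] [0.0026, -0.0013, -0.0003] az -0.0094
32.0 y -58.0 [0.5568 0.0039] [0.0049, -0.0026, -0.0003] az -0.0177
29.0 y -61.0 [0.5582 0.003 ] [0.0071, -0.0039, -0.0003] az -0.026
26.0 y -64.0 [0.5594 0.0022] [0.0092, -0.0053, -0.0003] az -0.0344
```

View pics/q_scene.png

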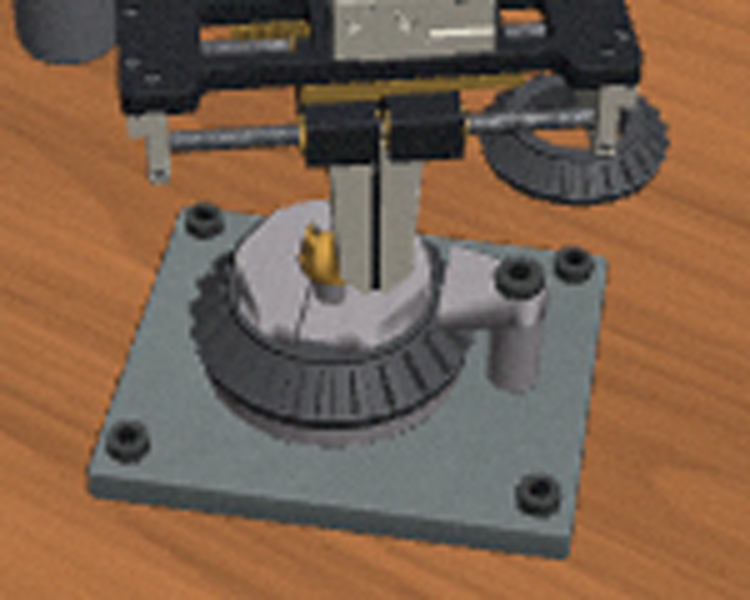

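>>> jog_arm([
  [[0.0026,-0.0013,0],[0,0,-0.0094],1],
  [[0.0026,-0.0013,0],[0,0,-0.0094],1],
])

```text
t: 20.35
tool_pos: [0.5551, 0.0052, 0.0841]
orientation: [-2.991, -0.945, -0.002]
force: [-1.9, 5.1, 2.0]
opening: 0.0002
```

>>> jog_arm([
  [[0.0023,-0.0013,0],[0,0,-0.0083],1],
  [[0.0023,-0.0013,0],[0,0,-0.0083],1],
])

```text
t: 20.6
tool_pos: [0.5561, 0.0052, 0.0841]
orientation: [-3.012, -0.869, -0.002]
force: [-2.9, 6.5, 3.6]
opening: 0.0003
```

>>> jog_arm([
  [[0.0022,-0.0013,0],[0,0,-0.0083],1],
  [[0.0022,-0.0013,0],[0,0,-0.0083],1],
])

```text
t: 20.85
tool_pos: [0.557, 0.0052, 0.0841]
orientation: [-3.032, -0.792, -0.001]
force: [-3.3, 6.5, 3.9]
opening: 0.0004
```

```bash
python3 look.py r; python3 np_.py .084 0 .0105 29 26 23 20 17
```

```text
[0, 0, 0.095] [359.2 359.6]
[0, 0.078, 0.078] [200.2 323.5]
21.0 [0.557  0.0052 0.0841] yang -60.7 [-3.1  6.1  3.1] [ 0.99  0.48 -0.06] [-0.088  0.122  1.75   0.008  1.272  0.969]
29.0 y -61.0 [0.5582 0.003 ] [0.0019, -0.0035, -0.0002] az -0.0009
26.0 y -64.0 [0.5594 0.0022] [0.004, -0.005, -0.0002] az -0.0093
23.0 y -67.0 [0.5607 0.0012] [0.0061, -0.0065, -0.0002] az -0.0176
20.0 y -70.0 [5.618e-01 2.000e-04] [0.0081, -0.0082, -0.0002] az -0.0259
17.0 y -73.0 [ 0.563  -0.0008] [0.0099, -0.01, -0.0002] az -0.0343
```

View pics/r_scene.png

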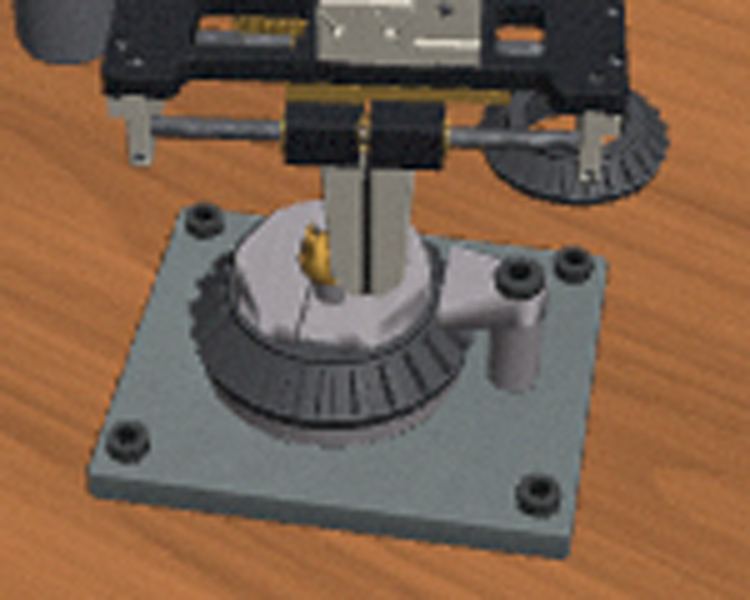

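View pics/r_w.png

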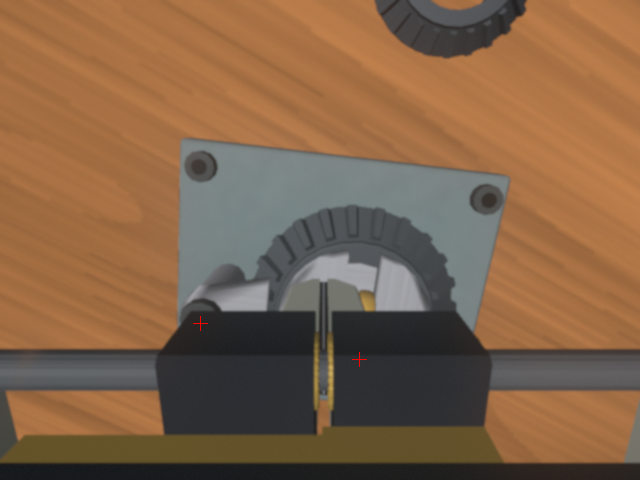

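>>> jog_arm([
  [[0.0015,-0.0035,0],[0,0,0],1],
  [[0.0015,-0.0035,0],[0,0,0],1],
  [[0.0015,-0.0035,0],[0,0,0],1],
])

```text
t: 21.38
tool_pos: [0.5571, 0.0049, 0.0841]
orientation: [-3.028, -0.797, 0.0]
force: [-4.5, 10.8, 4.5]
opening: 0.0002
```

Firm stop. Back off, lift, and inspect.

>>> jog_arm([
  [[-0.008,0.018,0],[0,0,0],1],
  [[-0.01,0.025,0.02],[0,0,0],1],
  [[-0.01,0.025,0.12],[0,0,0],1],
  [[-0.05,0.025,0.2],[0,0,0],1],
  [[-0.14,0.0,0.22],[0,0,0],1],
  [[-0.14,0.0,0.22],[0,0,0],1],
  [[-0.14,0.0,0.22],[0,0,0],1],
])

```text
t: 22.25
tool_pos: [0.4737, 0.0047, 0.217]
orientation: [-3.029, -0.797, -0.003]
force: [-0.4, 0.1, 0.0]
opening: 0.0004
```

```bash
python3 look.py s
```

```text
[0, 0, 0.095] [401.4 172.9]
[0, 0.078, 0.078] [298.5 158.7]
22.4 [0.4736 0.005  0.2157] yang -60.5 [-0.  -0.8 -0.4] [0.05 0.06 0.02] [-0.106 -0.213  1.827  0.01   1.532  0.95 ]
```

View pics/s_w.png

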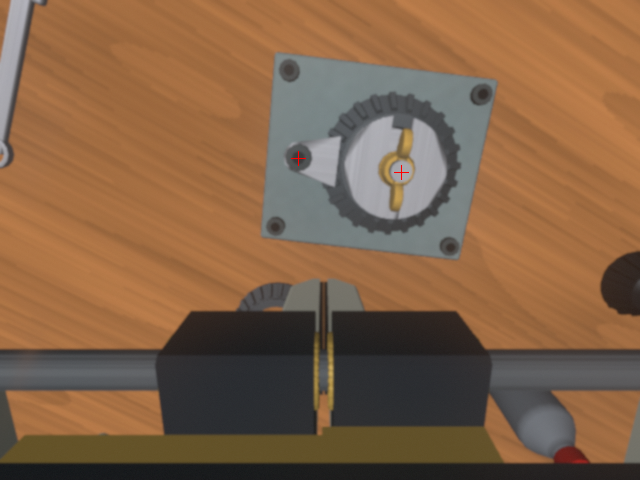

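View pics/s_scene.png

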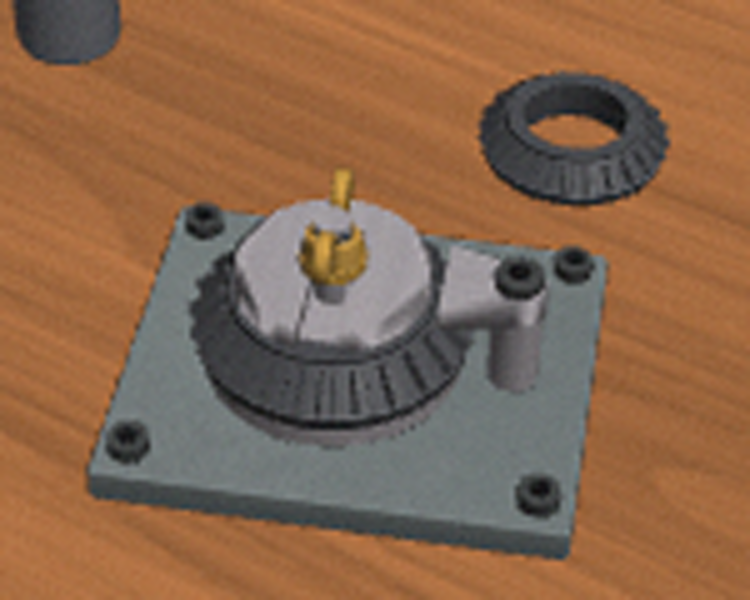

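```bash
python3 - <<'E'
from h import *
s=robot.read_state();r=robot.read_camera("wrist")
im=r["pixels"][:,:,::-1]
cv2.imwrite("pics/sz.png",cv2.resize(im[70:260,300:500],None,fx=3,fy=3,interpolation=cv2.INTER_CUBIC))
x=proj([[.5422+.031*np.cos(.394)*k,-.0218+.031*np.sin(.394)*k,.097] for k in(-1,1)],r,s);print(x)
# brass mask line
hsv=cv2.cvtColor(im,cv2.COLOR_BGR2HSV);m=(cv2.inRange(hsv,(12,110,90),(30,255,255))>0);m[:90]=0;m[260:]=0;m[:,:340]=0;m[:,460:]=0
ys,xs=np.nonzero(m);print(len(xs));
uv=np.c_[xs,ys].astype(float);b=back(uv,.094,r,s)[:,:2];d=np.linalg.norm(b-[.5422,-.0218],axis=1);k=(d>.017)&(d<.04);bb=b[k]
c=bb-bb.mean(0);v=np.linalg.svd(c,full_matrices=False)[2][0];print(k.sum(),"wing ang",np.degrees(np.arctan2(v[1],v[0]))%180,"want 22.6")
E
```

```text
[[395.80063895 214.39808672]
 [410.61075847 129.43373829]]
1641
366 wing ang 23.097161198954836 want 22.6
```

View pics/sz.png

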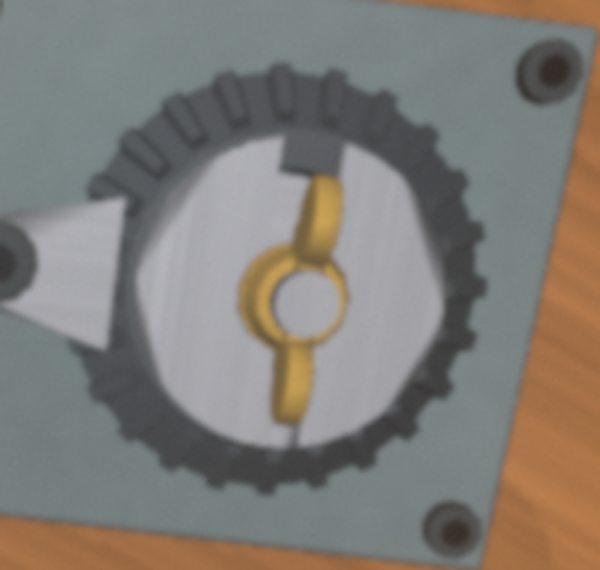

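```bash
python3 - <<'E'
from plant import robot
print(robot.close_job())
E
```

```text
the job is handed in; nothing more can be done
None
```

The gear is clamped: the C-washer is fully home on the stud, and the wing nut has been run down finger-tight on it. I handed the job in at about 22.5 s of the 64 s allowed.

- **Washer:** I pushed it round from about 78° with the closed fingertips until it met its hard stop, at about 12 N. The last pictures show its slot lined up on the stud.
- **Wing nut:** I turned it clockwise about 230° in two strokes, each with the closed fingertips pushing on one wing and no pinching. It came to a firm stop, holding against about 12 N.
- **Final checks:** the wings measured 23.1° against the 22.6° expected when seated, which is within measuring error. The pictures show no sign that the gear moved, and I never went near the loose things on the bench. The gripper is lifted clear and touching nothing.
- **Disagreement:** near the tip the closed fingers measured about 21 mm across, not the 35 mm I had assumed. The washer therefore met its stop about 7 mm later than planned, and I found it by force instead.

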